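# Ease a stuck stopper out of a reagent bottle

## Task

The stopper of the square bottle is stuck fast in the neck. Work it loose by twisting it back and forth while pulling so lightly that the light bottle is never lifted but stays fully down in its holder, then set the stopper down (not dropped) in the shallow dish and let go. Leave the timer and the tape roll where they are.

Things in the scene. Friction and masses are not known exactly. Their poses are not given: they have to be found in the camera images.
- stopper_head (a point): Centre of the clear glass stopper's round flat head: an upright disc 38 mm across, 12 mm thick, flat faces looking along the point's y (grip across these 12 mm from above); z runs up the stopper. Below the head centre on the axis: upper face of a 32 mm flange at 20 mm, its lower face (on the bottle's rim) at 24 mm, foot of the plug at 46 mm. Top of the head 19 mm above the centre. 60 g.
- stopper: The stopper; origin at the centre of the flat foot of its plug (22 mm across, 22 mm long). Friction in the neck resists a straight pull with 17 to 31 N, far more than the bottle's weight. While the plug turns in the neck (0.15 to 0.35 N m) it creeps up under a pull of 1 to 2 N; how fast differs each time and must be felt. The neck lets go after 10 mm of lift; the foot clears it after 22 mm.
- bottle_rim (a point): Centre of the mouth of the square amber bottle (60 x 60 mm, rim 118 mm above its base, neck 41 mm wide), z up. The bottle is loose, 0.18 to 0.32 kg, and stands in the holder with 1.5 mm of play on each side, so it can turn only about 0.05 rad. Standing down, its rim is at height 0.124 m.
- bottle: The square amber bottle; origin at the centre of its underside, z up, x and y square to its sides.
- holder: Fixed grey square nest that keeps the bottle from turning: foot plate 105 x 105 x 6 mm, walls 75 mm square outside, top edge 46 mm above the bench. Origin at the centre of its underside.
- dish: Loose white shallow round dish, 108 mm across outside and 18 mm high, 250 g, open at the top, wall 4 mm. Origin at the centre of its underside.
- dish_floor (a point): Centre of the dish's inner floor, 4 mm above the bench; the flat floor is about 84 mm across.
- timer: White lab timer, 62 x 66 x 18 mm, loose bystander. Origin at the centre of its underside.
- tape_roll: Roll of tape, 68 mm across, 19 mm high, loose bystander. Origin at the centre of its underside.
Mind the look-alikes: they are no part of the job. There is more than one size of the bottle; the job needs the larger. Leave any turquoise look-alike of the stopper alone.

How it is judged:
On the way:
1. the stopper is out of the neck while the bottle stands down in its holder (z of stopper in the frame of bottle_rim above 0.002 m and height (world z) of bottle_rim below 0.126 m), for 0.1 s.
At the end, for the whole second after the job is handed in: The stopper rests in the dish, standing or lying (head centre and foot centre within 50 mm of the dish's centre, head centre below 60 mm), still and released; the dish stands on the bench; the bottle stands upright (within 0.1 rad) and fully down in its holder (within 2 mm) (horizontal distance between each of stopper_head, stopper and dish_floor below 0.05 m and height (world z) of stopper_head below 0.06 m and contact force between stopper and dish above 0.1 N and linear speed of stopper below 0.02 m/s and contact force between stopper and the fingers below 0.05 N and height (world z) of bottle_rim below 0.126 m and angle between bottle's own z axis and vertical below 0.1 rad and height (world z) of dish below 0.004 m); the robot touches nothing.
It fails at once if the bottle is lifted more than 2 mm in its holder (height (world z) of bottle_rim above 0.126 m).
It fails at once if the stopper is dropped: it touches nothing while its head is more than 80 mm above the bench (contact force between stopper and anything else below 0.01 N and height (world z) of stopper_head above 0.08 m).
It fails at once if the timer is moved more than 20 mm (distance of timer from where it was at the start of the episode above 0.02 m).
It fails at once if the tape roll is moved more than 20 mm (distance of tape_roll from where it was at the start of the episode above 0.02 m).
It also fails if it takes over 72 s, if anything falls off the work surface, if the arm or the gripper's body presses on something with over 40 N, if the wrist force passes 120 N, or if a joint passes its speed limit or range.

## Robot

A 7-joint arm with a two-finger parallel gripper is mounted at the origin on a cart in front of the work surface, level with it; the furniture and walls round the work are solid. World frame = base frame: x ahead of the robot, y to its left, z up, the work surface at z = 0. Lengths are in m, angles in rad, forces in N, time in s.
With the tool pointing down it reaches from about 0.4 to 0.85 m from the base axis. Payload 10.4 kg.
Tool frame: the origin (TCP) lies at the very end of the fingers, on their centre line; the grasp point (between the pads) lies 19 mm behind it (r.pinch_z is the distance from the TCP to the grasp point, in m); z points along the fingers, y is the line along which they close (so a half turn about z gives the same grasp; the last joint's range is limited). The gripper opens to 87 mm and grips with 3 to 60 N. Pads are 19 mm wide; open, the fingers measure 117 mm over their backs; the gripper's body (75 mm by 190 mm) begins 51 mm behind the grasp point.
Start: joints at [-1.367, 0.332, -0.065, 1.46, 0.022, 1.35, -0.088], TCP at [0.141, 0.609, 0.223] pointing down, gripper open.
Joint ranges: [-2.6, 2.6], [-0.5, 2.12], [-1.47, 1.34], [0.16, 2.42], [-1.27, 4.41], [0.06, 2.06], [-2.6, 2.6]. Speed limits (rad/s): [2.22, 2.22, 2.79, 2.79, 3.14, 3.14, 3.14].

## Interface

Orientations are given as a unit quaternion [x, y, z, w].
In Python, from bench import sensors, vision, r gives the robot as it stands.
- The arm moves only by the shell command python3 -m crank 'ROWS' [OPENING] [FORCE]. ROWS is JSON, a list of rows, each a list of 2 entries, a list of its own where there are three numbers: the shift along the tool's x, y, z normalised to -1 to 1, where 1 is 3 cm, then the turn about the tool's z normalised to -1 to 1, where 1 is 8 degrees. A call has 1 to 12 rows; each row shifts and turns the commanded pose from where the row before left it, along the tool's axes as they then stand; what a row does not reach is not made up. A row lasts 1/8 s, in which the tool goes at most 62.5 mm and 10.7 degrees, less where a joint would pass 70% of its speed; a pose out of reach is approached as far as the arm can. A call with a number of a shift or a turn outside -1 to 1 is refused whole. A call with a gripper value outside its range is refused whole. OPENING is the opening, from 0 (shut) to 1 (fully open), set as the call begins (- or left out, the last holds). The fingers move at their own pace and stop on an object; FORCE is the grip in N (left out, the last holds). Time passes only in rows, so rows that do not move let the fingers close. It gives the time, the measured TCP pose, the force, the opening and the grip force at its end, in the units of the state.
- sensors.read_state(): the state, without advancing time (a new reading comes with each control period).
- vision.camera(name): name is "side" or "top" or "wrist"; returns the picture (400x640x3 uint8, red, green, blue); there is no depth.
- vision.camera_model(name): a dict with "vertical_fov" (degrees; the focal length in pixels is half the picture's height over the tangent of half this angle, whatever the lens; pixels are square), "cx", "cy" (the principal point, pixels), "camera_from_world" (4x4, takes a point from world to camera coordinates); the wrist camera has in their place "hand_eye" (4x4, takes a point from camera to tool coordinates, whose origin is the TCP and whose axes are the flange's). Camera axes: x right, y down, z forward; pixel columns grow to the right and rows downward; lengths in m; the calibration is good to about 2 mm. A picture is of the moment at which its call begins: read the wrist's pose just before it. camera_model takes no time and is no camera call.
- r.close_job(): hands the job in; it is judged then, once.
The state is a dict: "time": time; "joint_positions": joint angles; "joint_vel": joint speeds; "joint_torque": joint torques, N m; "ee_pos": TCP position; "eef_rot": TCP orientation; "ft_force": force on the tool from outside, world axes, zero at the start; "torque": the same for the moment, N m; "width": finger opening in m; "grip_force": force on a finger pad.
Only numpy, scipy, OpenCV 4.12 (cv2) and the standard library are available. Lean on these libraries where they do the work, as an engineer would, in place of code of your own. Each camera call takes 0.05 s, during which the arm holds its last target. There are 200 camera calls.

## Working session

There is one attempt and no reset: what is moved stays moved. The work goes in short steps, Python scripts to look and compute and a shell command to move; the robot and the scene stay as the last step left them, time stands still between calls to the robot, and variables do not carry over. Pictures are saved under pics/ and viewed, at most 10 in all, crops included, and the job is handed in when it is done.

```bash
mkdir -p pics; ls
python3 - <<'E'
from bench import sensors, vision, r
import cv2
s=sensors.read_state();print({k:s[k] for k in('time','ee_pos','eef_rot','width','ft_force')})
for n in('top','side','wrist'):
    cv2.imwrite(f'pics/{n}0.png',vision.camera(n)[:,:,::-1]);print(vision.camera_model(n))
E
```

```text
pics
{'time': 0.0, 'ee_pos': array([0.14045493, 0.60864696, 0.22179065]), 'eef_rot': array([ 1.13135617e-01,  9.93579329e-01, -6.69627361e-04, -3.74943192e-05]), 'width': 0.08718504579361315, 'ft_force': array([0.07567653, 0.01911546, 0.69303693])}
{'vertical_fov': 53.4541349305272, 'cx': 311.2048445361639, 'cy': 193.75472519738832, 'camera_from_world': array([[ 0.00771793, -0.99963441,  0.02591278, -0.04289767],
       [-0.9886796 , -0.01151132, -0.14959996,  0.5880466 ],
       [ 0.14984355, -0.02446483, -0.98840699,  0.93011839],
       [ 0.        ,  0.        ,  0.        ,  1.        ]])}
{'vertical_fov': 46.740448590870656, 'cx': 321.0021015954007, 'cy': 206.00172179585294, 'camera_from_world': array([[ 0.88099112, -0.47294809, -0.01321968, -0.52319853],
       [-0.29461651, -0.52651019, -0.79748864,  0.24568461],
       [ 0.37021043,  0.70647515, -0.60318911,  0.90370405],
       [ 0.        ,  0.        ,  0.        ,  1.        ]])}
{'vertical_fov': 59.298352204025115, 'cx': 319.544503783643, 'cy': 194.26426688574446, 'hand_eye': array([[ 8.91822251e-04, -9.61713602e-01, -2.74055018e-01,
         7.51299053e-02],
       [ 9.99999601e-01,  8.45590981e-04,  2.86823966e-04,
        -3.38664687e-04],
       [-4.41040582e-05, -2.74055165e-01,  9.61713972e-01,
        -1.61451712e-01],
       [ 0.00000000e+00,  0.00000000e+00,  0.00000000e+00,
         1.00000000e+00]])}
```

View pics/top0.png

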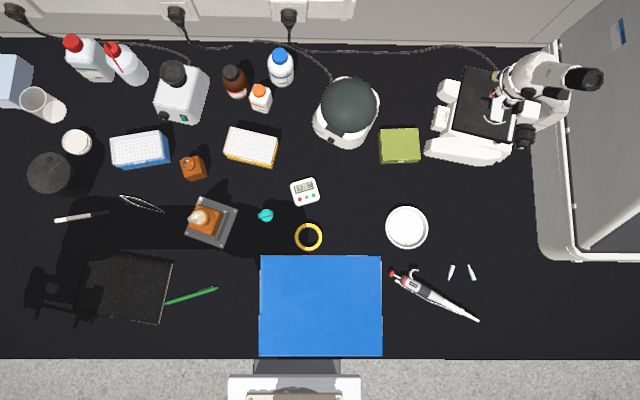

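View pics/side0.png

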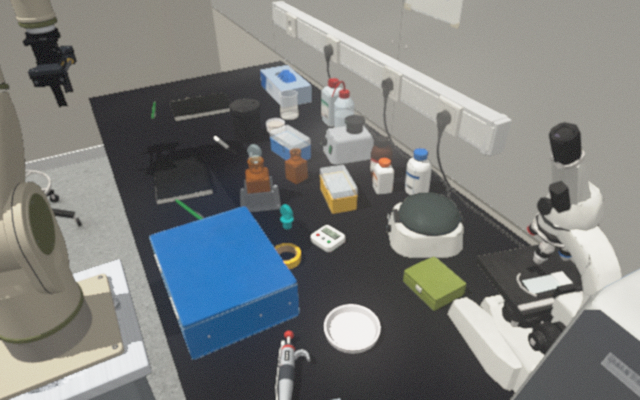

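The bottle in its holder is at about top (212,222) and side (257,180), the small look-alike bottle at top (193,168). The dish is at top (406,227) and side (352,328), the timer at top (305,191) and the tape at top (308,237). The turquoise decoy is at top (265,215). Next I'll enlarge the bottle.

```bash
python3 - <<'E'
import cv2,numpy as np
t=cv2.imread('pics/top0.png')[180:260,170:250];s=cv2.imread('pics/side0.png')[135:215,217:297]
g=lambda a:cv2.resize(a,(400,400),interpolation=cv2.INTER_CUBIC)
d=cv2.imread('pics/top0.png')[195:255,375:435]
cv2.imwrite('pics/c1.png',np.hstack([g(t),g(s)]))
E
cat > h.py <<'E'
import numpy as np
from bench import vision
from scipy.spatial.transform import Rotation as R
def cam(n,st=None):
    m=vision.camera_model(n);f=200/np.tan(np.radians(m['vertical_fov']/2))
    if n=='wrist':
        T=np.eye(4);T[:3,:3]=R.from_quat(st['eef_rot']).as_matrix();T[:3,3]=st['ee_pos'];M=T@m['hand_eye']
    else: M=np.linalg.inv(m['camera_from_world'])
    return m,f,M
def ray(n,u,v,st=None):
    m,f,M=cam(n,st);d=M[:3,:3]@[(u-m['cx'])/f,(v-m['cy'])/f,1];return M[:3,3],d
def atz(n,u,v,z,st=None):
    o,d=ray(n,u,v,st);return o+d*(z-o[2])/d[2]
def proj(n,p,st=None):
    m,f,M=cam(n,st);c=np.linalg.inv(M)@np.append(p,1);return np.array([m['cx']+f*c[0]/c[2],m['cy']+f*c[1]/c[2]])
def tri(*obs):
    A=np.zeros((3,3));b=np.zeros(3)
    for o in obs:
        p,d=ray(*o);d=d/np.linalg.norm(d);P=np.eye(3)-np.outer(d,d);A+=P;b+=P@p
    return np.linalg.solve(A,b)
E
python3 - <<'E'
from h import *
for n,u,v,z in [('top',406,228,.018),('side',352,328,.018),('top',305,191,.018),('top',308,237,.019),('top',265,215,.04),('side',254,150,.168),('top',200,218,.168),('top',260,255,.15),('top',382,255,.15),('side',297,290,.15)]: print(n,u,v,atz(n,u,v,z).round(3))
E
```

```text
top 406 228 [ 0.508 -0.276  0.018]
side 352 328 [ 0.508 -0.285  0.018]
top 305 191 [ 0.599 -0.022  0.018]
top 308 237 [ 0.484 -0.031  0.019]
top 265 215 [0.535 0.075 0.04 ]
side 254 150 [0.511 0.184 0.168]
top 200 218 [0.515 0.2   0.168]
top 260 255 [0.439 0.073 0.15 ]
top 382 255 [ 0.441 -0.188  0.15 ]
side 297 290 [ 0.411 -0.26   0.15 ]
```

View pics/c1.png

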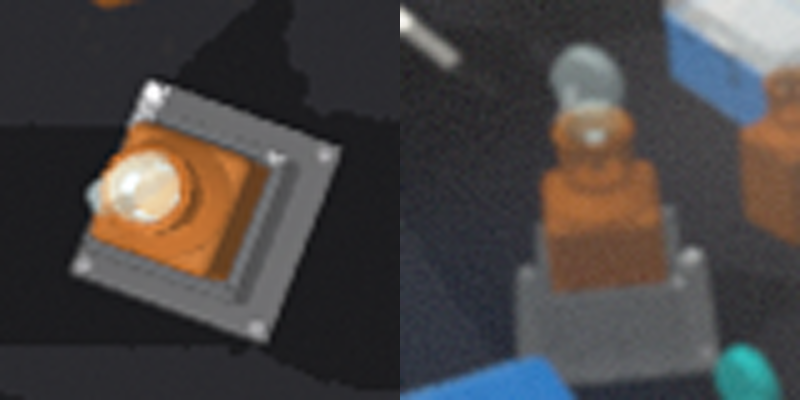

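Holder corners in the top view are (200.4,196.4), (237.6,209.6), (223.6,248.4) and (185,234.4). In the side view the head disc is centred at about (254.4,151), nearly face on. I'll compute the positions, then go hover.

```bash
python3 - <<'E'
from h import *
c=np.array([atz('top',u,v,.006) for u,v in[(200.4,196.4),(237.6,209.6),(223.6,248.4),(185,234.4)]])
print(c.round(3),c.mean(0),np.linalg.norm(np.roll(c,-1,0)-c,axis=1))
print(atz('side',254.4,151,.148), proj('top',np.append(c.mean(0)[:2],.148)),proj('side',np.append(c.mean(0)[:2],.148)))
E
python3 -m crank '[[[0,0,-1],0],[[-0.95,-0.68,0],0],[[-0.95,-0.68,0],0],[[-0.95,-0.68,0],0],[[-0.95,-0.68,0],0],[[-0.95,-0.68,0],0],[[-0.95,-0.68,0],0],[[-0.95,-0.68,0],0]]' 1
python3 -m crank '[[[-0.95,-0.68,0],0],[[-0.95,-0.68,0],0],[[-0.95,-0.68,0],0],[[-0.95,-0.68,0],0],[[-0.95,-0.68,0],0],[[-0.95,-0.68,0],0],[[-0.95,-0.68,0],0],[[0,0,0],0],[[0,0,0],0]]'
python3 - <<'E'
from h import *
from bench import sensors
import cv2
s=sensors.read_state();cv2.imwrite('pics/w1.png',vision.camera('wrist')[:,:,::-1]);np.save('s1',s,allow_pickle=True)
print(s['joint_positions'])
E
```

```text
[[0.584 0.242 0.006]
 [0.552 0.147 0.006]
 [0.454 0.179 0.006]
 [0.488 0.276 0.006]] [0.51959938 0.21113378 0.006     ] [0.10040313 0.10224154 0.10287226 0.1017896 ]
[0.52096175 0.21212474 0.148     ] [197.07941625 216.82849398] [254.03769343 151.31230152]
time: 1.15
ee_pos: [0.3035, 0.4239, 0.2524]
eef_rot: [0.113, 0.994, -0.0, -0.0]
ft_force: [0.1, 0.8, -0.1]
width: 0.0876
grip_force: 0.0
time: 2.28
ee_pos: [0.4646, 0.2415, 0.2523]
eef_rot: [0.113, 0.994, 0.0, -0.0]
ft_force: [0.1, 0.3, -0.2]
width: 0.0868
grip_force: 0.0
[-0.83988616  0.08600492  0.29272671  1.69718391 -0.02574098  1.36251657
  0.80152536]
```

View pics/w1.png

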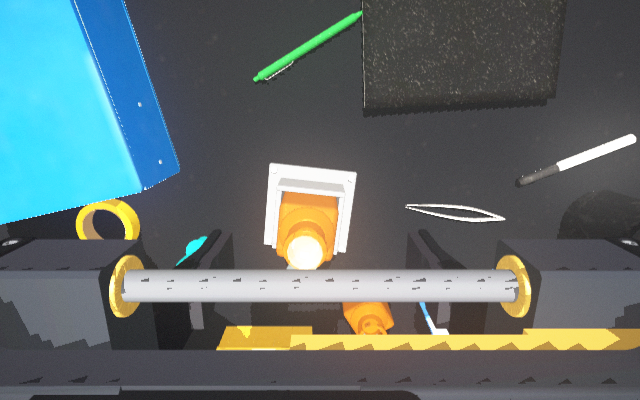

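The rod and knuckles of the gripper cover the lower part of the picture, and the bottle is at about (305,240) with its holder. Centre it by moving another 6 cm forward.

```bash
python3 -m crank '[[[-1,-0.28,0],0],[[-1,-0.28,0],0],[[0,0,0],0],[[0,0,0],0]]'
python3 - <<'E'
from h import *
from bench import sensors
import cv2
s=sensors.read_state();im=vision.camera('wrist')[:,:,::-1];np.save('s2',s,allow_pickle=True)
p=proj('wrist',np.array([.5203,.2116,.148]),s);print(p)
cv2.imwrite('pics/w2.png',im);u,v=220,94
cv2.imwrite('pics/w2c.png',cv2.resize(im[v:v+200,u:u+200],(600,600),interpolation=cv2.INTER_CUBIC))
E
```

```text
time: 2.82
ee_pos: [0.5189, 0.2123, 0.2523]
eef_rot: [0.112, 0.994, 0.0, -0.0]
ft_force: [0.2, -0.5, -0.1]
width: 0.087
grip_force: 0.0
[319.37284146 195.49219213]
```

View pics/w2c.png

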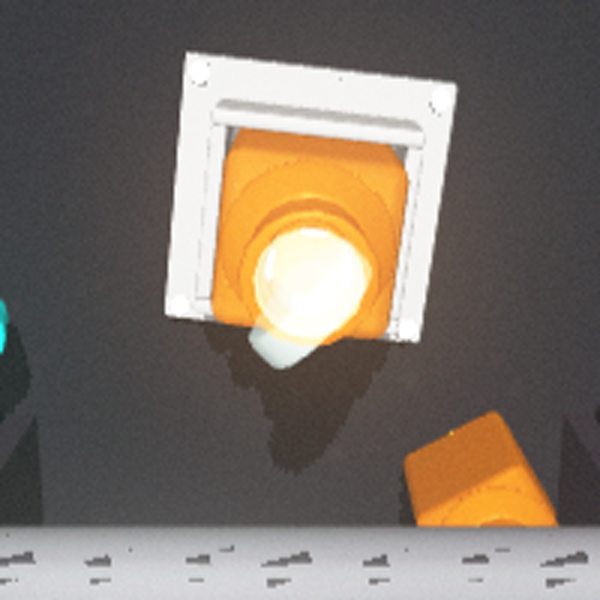

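The flange (312,280 in the crop) is saturated, and the head tip sticks out at (268,352). I'll stretch the highlights to get the head's direction.

Run:
```python
import cv2,numpy as np
im=cv2.imread('pics/w2.png')[154:224,285:355].astype(float)
b=im[:,:,0]
a=np.clip((im-150)/105,0,1)**3*255
c=cv2.createCLAHE(8,(4,4)).apply(b.astype(np.uint8))
g=lambda x:cv2.resize(x.astype(np.uint8),(400,400),interpolation=cv2.INTER_CUBIC)
cv2.imwrite('pics/w2d.png',np.hstack([g(a),g(cv2.merge([c]*3))]))
```

```text
(no output)
```

View pics/w2d.png

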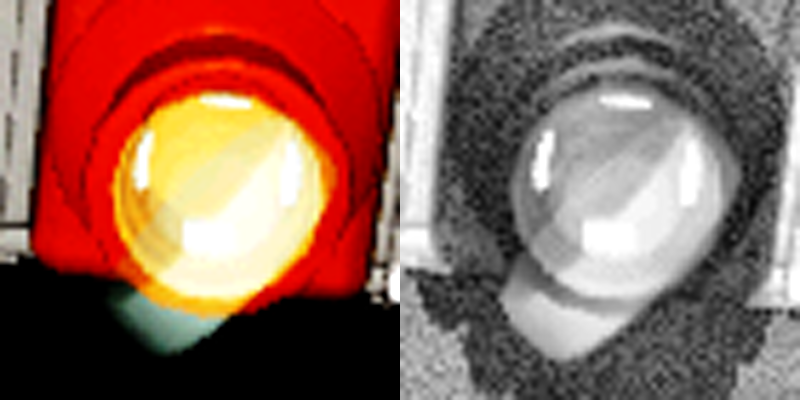

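The stretched crop shows the head as a band from lower left (140,328) to upper right (310,152) in the enlargement. The flange ellipse is centred at about (220,195).

Run:
```python
from h import *
s=np.load('s2.npy',allow_pickle=True).item()
q=lambda x,y:(285+x*70/400-.5,154+y*70/400-.5)
T=R.from_quat(s['eef_rot']).as_matrix()
loc=lambda p:(T.T@(p-s['ee_pos'])).round(4)
print('flange',atz('wrist',*q(220,195),.128,s),loc(atz('wrist',*q(220,195),.128,s)))
a,b=[atz('wrist',*q(*p),.148,s) for p in((140,328),(310,152))]
print(a,b,loc((a+b)/2),'angle in tool',np.degrees(np.arctan2(*(T.T@(b-a))[1::-1])))
for e in[((115,300),(290,115)),((165,355),(330,190))]:
  a,b=[loc(atz('wrist',*q(*p),.155,s)) for p in e];print(a,b,np.degrees(np.arctan2(*(b-a)[1::-1])))
print(s['joint_positions'])
```

```text
flange [0.51987715 0.2148194  0.128     ] [-0.0005  0.0026  0.1243]
[0.53091942 0.20069278 0.148     ] [0.51151257 0.22906151 0.148     ] [-0.0018  0.003   0.1043] angle in tool 42.714442538798984
[-0.008  -0.0118  0.0973] [0.0176 0.0116 0.0973] 42.42926288930947
[-0.0159 -0.0051  0.0973] [0.0074 0.017  0.0973] 43.48592663936489
[-0.77122894  0.17315774  0.34470161  1.6078542  -0.06004144  1.37153056
  0.92612022]
```

The head stands about 43° (tool frame) from tool x, with its centre at tool (-0.001, +0.003). Both agree with the holder centre. Shift, turn +43°, descend to TCP z of about 0.133 and close gently.

```bash
python3 -m crank '[[[-0.04,0.09,0],0.9],[[0,0,0],0.9],[[0,0,0],0.9],[[0,0,0],0.9],[[0,0,0],0.9],[[0,0,0],0.9],[[0,0,0.8],0],[[0,0,0.6],0],[[0,0,0],0],[[0,0,0],0]]' 1
python3 - <<'E'
from h import *
from bench import sensors
import cv2
s=sensors.read_state();print(s['joint_positions'])
im=vision.camera('side')[:,:,::-1];w=vision.camera('wrist')[:,:,::-1]
g=lambda a:cv2.resize(a,(400,400),interpolation=cv2.INTER_CUBIC)
cv2.imwrite('pics/s3.png',np.hstack([g(im[100:200,205:305]),g(w[120:280,240:400])]))
E
```

```text
time: 4.12
ee_pos: [0.5217, 0.2138, 0.2112]
eef_rot: [0.471, 0.882, 0.0, 0.0]
ft_force: [-0.3, -0.5, -0.3]
width: 0.0867
grip_force: 0.0
[-0.82341443  0.20516813  0.40803723  1.66471806 -0.08454005  1.28840929
  0.19088772]
```

View pics/s3.png

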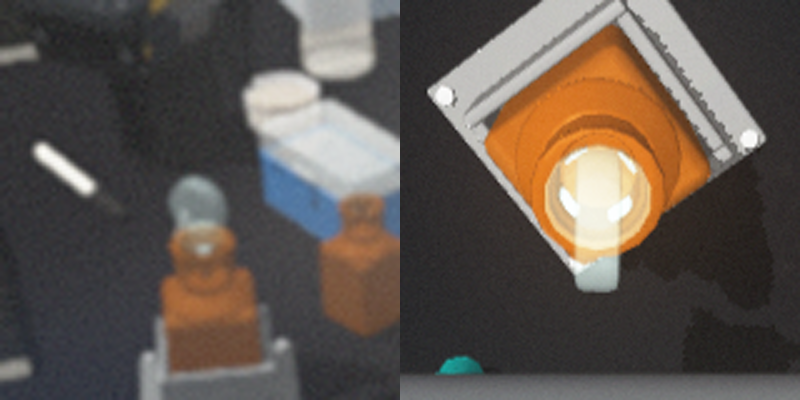

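The head band is now vertical and centred (wrist column about 319, against cx 319.5). Descend and grip.

```bash
python3 -m crank '[[[0,0,0.9],0],[[0,0,0.9],0],[[0,0,0.8],0],[[0,0,0],0],[[0,0,0],0]]'
python3 -m crank '[[[0,0,0],0],[[0,0,0],0],[[0,0,0],0],[[0,0,0],0],[[0,0,0],0],[[0,0,0],0],[[0,0,0],0]]' 0 25; python3 -m crank '[[[0,0,0],0],[[0,0,0],0]]' 0 50
```

```text
time: 4.85
ee_pos: [0.5222, 0.2138, 0.1339]
eef_rot: [0.471, 0.882, 0.001, 0.0]
ft_force: [0.2, 0.5, -0.1]
width: 0.0866
grip_force: 0.0
time: 5.72
ee_pos: [0.5216, 0.2135, 0.1325]
eef_rot: [0.471, 0.882, 0.0, -0.0]
ft_force: [-0.3, 0.6, 0.5]
width: 0.0248
grip_force: 0.0
time: 5.98
ee_pos: [0.5217, 0.2135, 0.1327]
eef_rot: [0.471, 0.882, 0.0, 0.0]
ft_force: [0.8, -0.4, 1.3]
width: 0.0116
grip_force: 78.2
```

```bash
python3 -m crank '[[[0,0,0],0.6],[[0,0,0],0.6],[[0,0,0],0.6],[[0,0,0],0.6]]'
cat > st.py <<'E'
from bench import sensors
s=sensors.read_state();print(s['time'],'z',round(s['ee_pos'][2],5),'F',s['ft_force'].round(2),'M',s['torque'].round(3),s['grip_force'])
E
python3 st.py;python3 -m crank '[[[0,0,-0.02],-0.6],[[0,0,0],-0.6],[[0,0,0],-0.6],[[0,0,0],-0.6]]';python3 st.py
```

```text
time: 6.48
ee_pos: [0.5214, 0.2136, 0.1327]
eef_rot: [0.612, 0.791, -0.0, -0.0]
ft_force: [-1.7, -1.4, 2.6]
width: 0.0116
grip_force: 73.9
6.475 z 0.13275 F [-1.74 -1.42  2.65] M [-0.284  0.472  0.23 ] 73.90825984999537
time: 6.98
ee_pos: [0.5214, 0.2135, 0.1329]
eef_rot: [0.47, 0.883, -0.0, -0.0]
ft_force: [0.6, -0.2, -1.5]
width: 0.0116
grip_force: 73.8
6.975 z 0.13292 F [ 0.57 -0.16 -1.5 ] M [ 0.053 -0.127 -0.194] 73.79405667074025
```

Turning resists at about 0.2 N m, and the pull is now about 1.5 N. Next come twist strokes with tiny rises, checking the force after each.

```bash
python3 -m crank '[[[0,0,0],-0.6],[[0,0,0],-0.6],[[0,0,0],-0.6],[[0,0,0],-0.6]]' >/dev/null;python3 st.py;python3 -m crank '[[[0,0,0],0.6],[[0,0,0],0.6],[[0,0,0],0.6],[[0,0,0],0.6]]'>/dev/null;python3 st.py;python3 -m crank '[[[0,0,-0.01],0.6],[[0,0,0],0.6],[[0,0,0],0.6],[[0,0,0],0.6]]'>/dev/null;python3 st.py
```

```text
7.475 z 0.13305 F [ 0.72  0.85 -1.56] M [ 0.254 -0.252 -0.195] 73.78172172233462
7.975 z 0.13302 F [ 1.   -0.57 -0.21] M [-0.079 -0.084  0.22 ] 73.81717689335346
8.475 z 0.13314 F [-0.67 -0.19 -0.87] M [-0.274  0.173  0.207] 73.78292016685009
```

```bash
python3 -m crank '[[[0,0,-0.01],-0.8],[[0,0,0],-0.8],[[0,0,0],-0.8],[[0,0,-0.01],-0.8],[[0,0,0],-0.8],[[0,0,0],-0.8]]' >/dev/null;python3 st.py;python3 -m crank '[[[0,0,-0.01],0.8],[[0,0,0],0.8],[[0,0,0],0.8],[[0,0,-0.01],0.8],[[0,0,0],0.8],[[0,0,0],0.8]]'>/dev/null;python3 st.py
```

```text
9.225 z 0.13375 F [ 0.43  0.99 -0.74] M [ 0.225 -0.213 -0.232] 73.78687399439514
9.975 z 0.13423 F [-0.25  0.48 -1.36] M [-0.175  0.087  0.172] 73.77491069957614
```

```bash
python3 -m crank '[[[0,0,-0.01],-0.8],[[0,0,0],-0.8],[[0,0,-0.01],-0.8],[[0,0,0],-0.8],[[0,0,-0.01],-0.8],[[0,0,0],-0.8]]' >/dev/null;python3 st.py;python3 -m crank '[[[0,0,-0.01],0.8],[[0,0,0],0.8],[[0,0,-0.01],0.8],[[0,0,0],0.8],[[0,0,-0.01],0.8],[[0,0,0],0.8]]'>/dev/null;python3 st.py
```

```text
10.725 z 0.13513 F [ 1.08  1.15 -3.56] M [ 0.265 -0.35  -0.214] 73.75725483521819
11.475 z 0.13592 F [-0.4   0.72 -1.62] M [-0.197  0.154  0.218] 73.75714430585504
```

```bash
python3 -m crank '[[[0,0,0],-0.8],[[0,0,0],-0.8],[[0,0,-0.01],-0.8]]' >/dev/null;python3 st.py;python3 -m crank '[[[0,0,0],-0.8],[[0,0,-0.01],-0.8],[[0,0,0],-0.8]]' >/dev/null;python3 st.py;python3 -m crank '[[[0,0,-0.01],0.8],[[0,0,0],0.8],[[0,0,0],0.8]]'>/dev/null;python3 st.py;python3 -m crank '[[[0,0,-0.01],0.8],[[0,0,0],0.8],[[0,0,-0.01],0.8]]'>/dev/null;python3 st.py
```

```text
11.85 z 0.13616 F [ 1.18  1.51 -4.09] M [ 0.178 -0.165 -0.226] 73.71835640631616
12.225 z 0.13664 F [ 0.17  1.8  -1.92] M [ 0.276 -0.185 -0.212] 73.76899804919958
12.6 z 0.13698 F [ 1.22 -0.76 -2.39] M [-0.164 -0.051  0.201] 73.76085676252842
12.975 z 0.13739 F [ 0.19 -0.07 -3.1 ] M [-0.109  0.014  0.208] 73.72739542275667
```

```bash
python3 -m crank '[[[0,0,0],-0.8],[[0,0,0],-0.8],[[0,0,0],-0.8]]' >/dev/null;python3 st.py;python3 -m crank '[[[0,0,0],-0.8],[[0,0,0],-0.8],[[0,0,0],-0.8]]' >/dev/null;python3 st.py;python3 -m crank '[[[0,0,0],0.8],[[0,0,0],0.8],[[0,0,0],0.8]]'>/dev/null;python3 st.py;python3 - <<'E'
import cv2,numpy as np
from bench import vision
a=cv2.imread('pics/side0.png')[:,:,::-1];b=vision.camera('side');cv2.imwrite('pics/side4.png',b[:,:,::-1])
# bottle shoulder/body shift vs holder shift (x,y px), phase correlation
g=lambda i,y0,y1,x0,x1:cv2.cvtColor(np.ascontiguousarray(i[y0:y1,x0:x1]),cv2.COLOR_RGB2GRAY).astype(np.float32)
for r in[(165,195,240,276),(176,216,235,282),(192,212,236,280)]:print(cv2.phaseCorrelate(g(a,*r),g(b,*r),cv2.createHanningWindow((r[3]-r[2],r[1]-r[0]),cv2.CV_32F)))
E
```

```text
13.35 z 0.13755 F [ 0.22  0.85 -1.77] M [ 0.111 -0.033 -0.153] 73.77950496040285
13.725 z 0.13774 F [ 1.74  0.51 -1.83] M [ 0.196 -0.197 -0.146] 73.79355543293059
14.1 z 0.13765 F [ 0.01 -0.59 -1.72] M [-0.129 -0.038  0.166] 73.77284117974341
((-0.0184646697736639, -0.27804441513079325), 0.9084036332589609)
((0.00789730775404962, -0.8056681706178104), 0.8145595327019691)
((0.5481368255012278, 0.09133880167989084), 0.8460312514834933)
```

Creep stalled at −1.7 N and the image hints at a tiny bottle lift, so I'll ease down 0.9 mm while twisting and see what the force says.

```bash
python3 -m crank '[[[0,0,0.015],0.8],[[0,0,0],0.8],[[0,0,0],0.8]]'>/dev/null;python3 st.py;python3 -m crank '[[[0,0,0.015],-0.8],[[0,0,0],-0.8],[[0,0,0],-0.8]]' >/dev/null;python3 st.py;python3 -m crank '[[[0,0,0],-0.8],[[0,0,0],-0.8],[[0,0,0],-0.8]]' >/dev/null;python3 st.py;python3 - <<'E'
import cv2,numpy as np
from bench import vision
a=cv2.imread('pics/side4.png');b=vision.camera('side')[:,:,::-1];cv2.imwrite('pics/side5.png',b);o=cv2.imread('pics/side0.png')
for n in range(3):
  pass
def edge(i):  # rows of orange upper/lower extents at subpixel: orange mask sum per column
  i=i.astype(float);m=np.clip((i[150:200,246:268,2]-i[150:200,246:268,0]-20)/60,0,1);return m.sum(1).round(1)
for i in(o,a,b):print(edge(i))
E
```

```text
14.525 z 0.13731 F [-1.18 -1.17 -0.59] M [-0.168  0.173  0.108] 73.80048830062151
14.9 z 0.13703 F [-1.1  -0.54 -0.01] M [ 0.002  0.048 -0.212] 73.79361715167761
15.275 z 0.13705 F [ 1.42  0.45 -0.93] M [ 0.295 -0.243 -0.208] 73.80636490881443
[ 0.   0.   0.   0.   0.   0.   0.2  4.8  8.9 11.4 11.3  9.5  8.4  9.1
 10.   8.9  8.8 12.6 16.3 20.4 21.1 21.3 21.3 21.6 21.7 21.8 21.9 22.
 21.9 21.7 19.5 16.2 12.5 10.9 10.4 10.4 10.5 10.6 10.4 10.7 10.6  8.4
  3.2  0.1  0.   0.   0.   0.   0.   0. ]
[ 0.   0.   0.   0.   0.   0.   0.   2.1  4.8  8.   9.2  8.9  8.9  9.8
 10.2  9.1  9.3 13.  17.2 20.6 21.2 21.2 21.4 21.8 21.7 21.8 21.9 22.
 22.  21.9 19.8 15.8 12.3 11.4 11.3 11.1 10.8 11.  10.6 10.7 10.4  7.3
  2.3  0.1  0.   0.   0.   0.   0.   0. ]
[ 0.   0.   0.   0.   0.   0.   0.   1.4  3.9  7.2  8.6  8.6  8.6  9.2
  9.5  8.4  8.3 11.8 15.7 19.5 20.8 21.1 21.4 21.4 21.8 21.8 22.  21.9
 21.8 21.3 18.5 15.1 11.6 10.   9.7 10.   9.7  9.8  9.6  9.8  9.3  6.1
  1.7  0.   0.   0.   0.   0.   0.   0. ]
```

Easing down returned the force to about −0.5 N, and the shoulder edge dropped about 0.3 px, so the bottle had been lightly unweighted. I'll keep the pull near 1.2 N with a steady slow rise.

```bash
for i in 1; do python3 -m crank '[[[0,0,-0.01],1],[[0,0,0],1],[[0,0,0],1]]'>/dev/null;python3 st.py;python3 -m crank '[[[0,0,-0.01],1],[[0,0,0],1],[[0,0,0],1]]'>/dev/null;python3 st.py;python3 -m crank '[[[0,0,-0.01],-1],[[0,0,0],-1],[[0,0,0],-1]]' >/dev/null;python3 st.py;python3 -m crank '[[[0,0,0],-1],[[0,0,0],-1],[[0,0,0],-1]]' >/dev/null;python3 st.py;done
```

```text
15.7 z 0.1372 F [-0.24 -0.23 -0.78] M [-0.09   0.084  0.134] 73.8089285697788
16.075 z 0.13738 F [-1.35  0.11 -1.13] M [-0.212  0.258  0.195] 73.78092683851719
16.45 z 0.13769 F [-0.45 -0.01 -1.31] M [ 0.019 -0.133 -0.168] 73.77458347007632
16.825 z 0.13791 F [ 1.68  1.2  -0.66] M [ 0.286 -0.199 -0.161] 73.7636187672615
```

```bash
python3 -m crank '[[[0,0,-0.01],1],[[0,0,0],1],[[0,0,0],1]]'>/dev/null;python3 st.py;python3 -m crank '[[[0,0,-0.01],1],[[0,0,0],1],[[0,0,0],1]]'>/dev/null;python3 st.py;python3 -m crank '[[[0,0,-0.01],-1],[[0,0,0],-1],[[0,0,0],-1]]' >/dev/null;python3 st.py;python3 -m crank '[[[0,0,-0.01],-1],[[0,0,0],-1],[[0,0,0],-1]]' >/dev/null;python3 st.py;python3 -m crank '[[[0,0,-0.01],1],[[0,0,0],1],[[0,0,0],1]]'>/dev/null;python3 st.py;python3 -m crank '[[[0,0,0],1],[[0,0,0],1],[[0,0,0],1]]'>/dev/null;python3 st.py
```

```text
17.2 z 0.13805 F [ 0.19 -0.18 -0.9 ] M [-0.046  0.049  0.245] 73.81011622957885
17.575 z 0.13825 F [-1.48  0.04 -0.72] M [-0.078  0.277  0.217] 73.79649284295738
17.95 z 0.1386 F [ 0.05 -0.22 -1.57] M [ 0.127 -0.04  -0.097] 73.79264052025974
18.325 z 0.13902 F [ 1.62  0.45 -0.82] M [ 0.368 -0.272 -0.127] 73.77408843487501
18.7 z 0.13926 F [-0.6  -0.57 -1.03] M [-0.101  0.016  0.157] 73.80108710378408
19.075 z 0.13922 F [-1.13 -0.58 -1.14] M [-0.137  0.35   0.116] 73.78413188271224
```

```bash
python3 -m crank '[[[0,0,-0.01],-1],[[0,0,0],-1],[[0,0,0],-1]]'>/dev/null;python3 st.py;python3 -m crank '[[[0,0,-0.01],-1],[[0,0,0],-1],[[0,0,0],-1]]'>/dev/null;python3 st.py;python3 -m crank '[[[0,0,-0.01],1],[[0,0,0],1],[[0,0,0],1]]' >/dev/null;python3 st.py;python3 -m crank '[[[0,0,-0.01],1],[[0,0,0],1],[[0,0,0],1]]' >/dev/null;python3 st.py;python3 -m crank '[[[0,0,-0.01],-1],[[0,0,0],-1],[[0,0,0],-1]]'>/dev/null;python3 st.py;python3 -m crank '[[[0,0,0],-1],[[0,0,0],-1],[[0,0,0],-1]]'>/dev/null;python3 st.py
```

```text
19.45 z 0.13952 F [ 0.27  1.27 -0.86] M [ 0.073 -0.057 -0.119] 73.7976973503828
19.825 z 0.13999 F [ 1.6   1.13 -1.24] M [ 0.201 -0.233 -0.088] 73.73684353195131
20.2 z 0.14015 F [ 0.52 -0.74 -1.07] M [-0.004 -0.142  0.021] 73.76311529427767
20.575 z 0.14044 F [-1.01 -0.26 -1.32] M [-0.133  0.095 -0.024] 73.72176012955606
20.95 z 0.14078 F [-0.24  0.28 -2.46] M [ 0.063  0.099 -0.085] 73.84549087844789
21.325 z 0.14085 F [0.27 0.94 0.3 ] M [ 0.31  -0.094 -0.058] 73.84468752890825
```

Torque is fading as the plug comes out. I'll continue the same way.

```bash
python3 -m crank '[[[0,0,-0.01],1],[[0,0,0],1],[[0,0,-0.01],1]]'>/dev/null;python3 st.py;python3 -m crank '[[[0,0,0],1],[[0,0,-0.01],1],[[0,0,0],1]]'>/dev/null;python3 st.py;python3 -m crank '[[[0,0,-0.01],-1],[[0,0,0],-1],[[0,0,-0.01],-1]]' >/dev/null;python3 st.py;python3 -m crank '[[[0,0,0],-1],[[0,0,-0.01],-1],[[0,0,0],-1]]' >/dev/null;python3 st.py;python3 -m crank '[[[0,0,-0.01],1],[[0,0,0],1],[[0,0,-0.01],1]]'>/dev/null;python3 st.py;python3 -m crank '[[[0,0,0],1],[[0,0,-0.01],1],[[0,0,0],1]]'>/dev/null;python3 st.py
```

```text
21.7 z 0.14124 F [-0.74  0.32 -1.88] M [-0.019  0.108  0.037] 73.73390288092196
22.075 z 0.14183 F [-4.15 -0.47  6.78] M [-0.511  1.132 -0.048] 73.89379517175257
22.45 z 0.14251 F [ 0.02 -0.19  0.42] M [-0.091 -0.022  0.019] 73.80144227296114
22.825 z 0.14264 F [-0.18  0.36 -0.51] M [-0.072  0.041  0.024] 73.80213461816311
23.2 z 0.1432 F [-0.44 -0.11 -1.88] M [-0.041 -0.047  0.004] 73.79975376650691
23.575 z 0.14355 F [-0.51  0.17 -1.13] M [-0.12   0.025 -0.016] 73.7997339013964
```

Torque is about zero, so the neck has let go. Rise gently and check force.

```bash
python3 -m crank '[[[0,0,-0.02],-0.5],[[0,0,-0.02],-0.5],[[0,0,-0.02],-0.5],[[0,0,-0.02],-0.5]]'>/dev/null;python3 st.py;python3 -m crank '[[[0,0,-0.02],-0.5],[[0,0,-0.02],-0.5],[[0,0,-0.03],-0.5],[[0,0,-0.03],-0.5]]'>/dev/null;python3 st.py;python3 -m crank '[[[0,0,-0.04],0],[[0,0,-0.04],0],[[0,0,-0.04],0],[[0,0,-0.04],0]]'>/dev/null;python3 st.py
python3 - <<'E'
import cv2,numpy as np
from bench import vision
im=vision.camera('side')[:,:,::-1];cv2.imwrite('pics/s6.png',cv2.resize(im[110:210,205:305],(500,500),interpolation=cv2.INTER_CUBIC))
E
```

```text
24.075 z 0.14593 F [ 0.2  -0.22 -0.45] M [-0.058  0.028 -0.023] 73.80319953896105
24.575 z 0.14896 F [ 0.37  0.08 -0.68] M [-0.036 -0.035 -0.011] 73.80312119610608
25.075 z 0.15391 F [ 0.02 -0.37 -0.48] M [-0.054 -0.01   0.024] 73.80302868783474
```

View pics/s6.png

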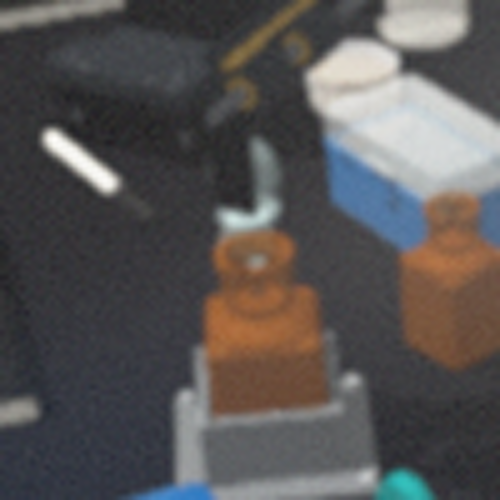

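The stopper is out, with the load on the wrist only about 0.5 N, and the bottle stands down in its holder. I'll raise it and work out the transfer.

```bash
python3 -m crank '[[[0,0,-0.2],0],[[0,0,-0.5],0],[[0,0,-0.9],0],[[0,0,-0.9],0],[[0,0,-0.9],0],[[0,0,-0.3],0],[[0,0,0],0]]';python3 - <<'E'
from h import *
from bench import sensors
s=sensors.read_state();T=R.from_quat(s['eef_rot']).as_matrix();print(T.round(3),s['joint_positions'],s['ft_force'])
print('box',tri(('top',382,255),('side',297,290)),tri(('top',260,255),('side',235,212)))
D=tri(('top',406,228),('side',352,328));print('dish',D)
d=np.array([.508,-.280,s['ee_pos'][2]])-s['ee_pos'];print((T.T@d)/.03)
E
```

```text
time: 26.0
ee_pos: [0.5217, 0.2136, 0.2652]
eef_rot: [0.446, 0.895, 0.0, 0.0]
ft_force: [-0.3, -0.4, -1.4]
width: 0.0113
grip_force: 73.8
[[-0.602  0.799  0.001]
 [ 0.799  0.602  0.001]
 [ 0.     0.001 -1.   ]] [-0.81381101  0.17468632  0.39531526  1.58292885 -0.06826929  1.39667022
  0.23371932] [-0.28898421 -0.35793639 -1.42468712]
box [ 0.43866608 -0.20094725  0.0799305 ] [0.42747832 0.08393343 0.07907167]
dish [ 0.51034288 -0.27902431  0.00925628]
[-1.28644750e+01 -1.02673308e+01 -1.04903606e-02]
```

The box is only 8 cm tall, so it's clear of the gripper. Travel to above the dish.

```bash
python3 -m crank '[[[-0.4,-0.32,0],0],[[-0.9,-0.72,0],0],[[-0.99,-0.79,0],0],[[-0.99,-0.79,0],0],[[-0.99,-0.79,0],0],[[-0.99,-0.79,0],0],[[-0.99,-0.79,0],0]]';python3 -m crank '[[[-0.99,-0.79,0],0],[[-0.99,-0.79,0],0],[[-0.99,-0.79,0],0],[[-0.99,-0.79,0],0],[[-0.99,-0.79,0],0],[[-0.99,-0.79,0],0],[[-0.66,-0.53,0],0],[[0,0,0],0],[[0,0,0],0]]'
python3 - <<'E'
from h import *
from bench import sensors
import cv2
s=sensors.read_state();T=R.from_quat(s['eef_rot']).as_matrix();D=np.array([.509,-.280,.004]);print(s['joint_positions'],(T.T@(D-s['ee_pos']))/.03, proj('wrist',D,s))
b=vision.camera('wrist')[:,:,::-1];t=vision.camera('top')[:,:,::-1]
cv2.imwrite('pics/w7.png',np.vstack([b[:280],cv2.resize(t[150:280,140:460],(640,260))]))
E
```

```text
time: 26.88
ee_pos: [0.5138, -0.0287, 0.2639]
eef_rot: [0.447, 0.895, -0.0, -0.001]
ft_force: [0.3, -0.2, -0.3]
width: 0.0117
grip_force: 73.8
time: 28.0
ee_pos: [0.5073, -0.2792, 0.2642]
eef_rot: [0.446, 0.895, 0.0, -0.001]
ft_force: [0.5, -0.8, -0.9]
width: 0.0118
grip_force: 73.8
[-0.22121299  0.2525377   0.7821118   1.55775665 -0.17960646  1.40669476
  1.22044974] [-0.06627642  0.03183323  8.67203247] [320.49148945 160.0102333 ]
```

View pics/w7.png

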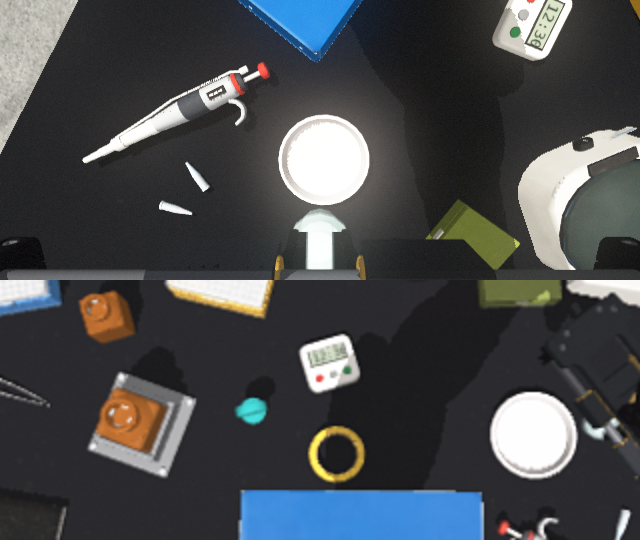

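The dish is at wrist (323,159), against a predicted (320.5,160), and the stopper is held upright. Descend to just above the floor, then feel for contact.

```bash
python3 -m crank '[[[0,0.06,0.4],0],[[0,0,0.9],0],[[0,0,1],0],[[0,0,1],0],[[0,0,1],0],[[0,0,1],0],[[0,0,1],0],[[0,0,0.6],0],[[0,0,0.3],0],[[0,0,0],0],[[0,0,0],0]]';python3 st.py;python3 -m crank '[[[0,0,0.04],0],[[0,0,0.04],0],[[0,0,0.04],0],[[0,0,0],0]]'>/dev/null;python3 st.py
```

```text
time: 29.48
ee_pos: [0.5098, -0.2788, 0.0497]
eef_rot: [0.446, 0.895, 0.0, 0.001]
ft_force: [-0.4, -0.4, -1.2]
width: 0.0114
grip_force: 73.8
29.475 z 0.04972 F [-0.43 -0.44 -1.16] M [-0.062 -0.013 -0.029] 73.80292461253703
29.975 z 0.04512 F [ 0.37  0.24 -0.3 ] M [-0.038  0.019  0.024] 73.80253722891212
```

```bash
python3 -m crank '[[[0,0,0.05],0],[[0,0,0.05],0],[[0,0,0.05],0],[[0,0,0.05],0],[[0,0,0],0]]'>/dev/null;python3 st.py;python3 -m crank '[[[0,0,0.04],0],[[0,0,0.04],0],[[0,0,0.04],0],[[0,0,0],0]]'>/dev/null;python3 st.py;python3 -m crank '[[[0,0,0.02],0],[[0,0,0],0]]'>/dev/null;python3 st.py
```

```text
30.6 z 0.03907 F [-0.12 -0.13 -0.99] M [-0.102  0.012  0.003] 73.80287580192089
31.1 z 0.03548 F [-0.55  0.23 -0.71] M [-0.042 -0.013  0.004] 73.80282872356474
31.35 z 0.03498 F [-0.42 -0.45 -1.34] M [-0.082 -0.004 -0.012] 73.80285822786391
```

```bash
python3 -m crank '[[[0,0,0.02],0],[[0,0,0],0]]'>/dev/null;python3 st.py;python3 -m crank '[[[0,0,0.02],0],[[0,0,0],0]]'>/dev/null;python3 st.py;python3 -m crank '[[[0,0,0.02],0],[[0,0,0],0]]'>/dev/null;python3 st.py
```

```text
31.6 z 0.03451 F [-0.19  0.22  0.59] M [0.015 0.102 0.056] 73.85004334151745
31.85 z 0.03446 F [-1.7   1.65  7.8 ] M [0.384 0.684 0.031] 74.05421515926719
32.1 z 0.03444 F [-4.66  2.63 14.29] M [ 0.72   1.292 -0.013] 74.18607437051833
```

Contact at z = 0.0345 (14 N). Ease back to a light touch and open.

```bash
python3 -m crank '[[[0,0,-0.035],0],[[0,0,0],0]]'>/dev/null;python3 st.py;python3 -m crank '[[[0,0,0],0],[[0,0,0],0],[[0,0,0],0],[[0,0,0],0],[[0,0,0],0]]' 0.7;python3 -m crank '[[[0,0,-0.2],0],[[0,0,-0.5],0],[[0,0,-1],0],[[0,0,-1],0],[[0,0,-1],0],[[0,0,-1],0],[[0,0,0],0],[[0,0,0],0]]'
python3 - <<'E'
from h import *
import cv2
b=vision.camera('wrist')[:,:,::-1];t=vision.camera('side')[:,:,::-1]
cv2.imwrite('pics/w8.png',np.hstack([cv2.resize(b[60:260,220:420],(400,400)),cv2.resize(t[140:380,190:430],(400,400))]))
E
```

```text
32.35 z 0.03448 F [-1.43  0.46  4.84] M [ 0.103  0.306 -0.031] 73.95422629080713
time: 32.98
ee_pos: [0.5091, -0.2785, 0.0341]
eef_rot: [0.446, 0.895, -0.0, -0.0]
ft_force: [-0.0, 0.0, 0.3]
width: 0.0537
grip_force: 0.0
time: 33.98
ee_pos: [0.5091, -0.2784, 0.1754]
eef_rot: [0.446, 0.895, 0.0, 0.0]
ft_force: [0.3, -0.4, -0.2]
width: 0.0611
grip_force: 0.0
```

View pics/w8.png

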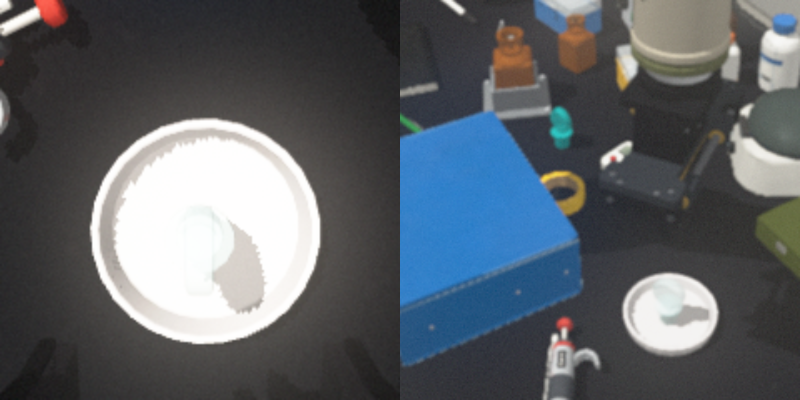

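The stopper stands in the middle of the dish (crop 205,240), the bottle is in its holder, and the bystanders haven't moved. I'll hand in.

```bash
python3 -c "
from bench import r
print(r.close_job())"
```

```text
the job is handed in; nothing more can be done
None
```

I twisted the stopper out of the large bottle and left it standing, released, in the dish; the bottle was down in its holder and the timer and tape roll unmoved in the last pictures, and the job was handed in at about 34 s with no verdict shown.

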